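# Rebuild the brake pack of the scroll bender

### The arm

A 7-joint arm with a two-finger parallel gripper is mounted at the origin on the work surface. World frame = base frame: x ahead of the robot, y to its left, z up, the work surface at z = 0. Lengths are in mm, angles in rad, forces in N, time in s.
With the tool pointing down it reaches from about 425 to 825 mm from the base axis. Payload 3.6 kg.
Tool frame: the origin (TCP) lies midway between the tips of the shut fingers; the grasp point (between the pads) lies 19 mm behind it; z points along the fingers, y is the direction in which the jaws open and shut (so a half turn about z gives the same grasp; the last joint's range is limited). The gripper opens to 93 mm and grips with 3 to 60 N. Pads are 15 mm wide; open, the fingers measure 128 mm over their backs; the gripper's body (75 mm by 188 mm) begins 65 mm behind the grasp point.
Start: joints at [1.081, 0.615, -0.013, 1.423, 0.008, 1.103, -0.04], TCP at [290.784, -581.297, 218.64] pointing down, gripper open.
Joint ranges: [-3.12, 3.12], [-0.3, 2.06], [-1.34, 1.32], [0.26, 2.42], [-1.36, 4.5], [0.01, 1.98], [-2.84, 2.84]. Speed limits (rad/s): [2.79, 2.79, 3.14, 3.14, 3.14, 3.14, 3.14].

### API

Orientations are given as a unit quaternion [w, x, y, z].
In Python, from rig import robot gives the robot as it stands.
- The arm moves only by the tool step_arm, never from a script. Its argument "moves" is a list of rows, each a list of 5 numbers: the closure, from 0 (fully open) to 1 (shut), then the shift along the tool's x, y, z in cm, then the turn about the tool's z in degrees. In form: [[jaw, x, y, z, turn], ...]. A call has 1 to 20 rows; each row shifts and turns the commanded pose from where the row before left it, along the tool's axes as they then stand; what a row does not reach is not made up. A row lasts 1/10 s, in which the tool goes at most 50 mm and 8.59 degrees, less where a joint would pass 70% of its speed; a pose out of reach is approached as far as the arm can. A call is refused whole if a number of a shift passes 5 or a number of a turn 8.59, either way. A call with a gripper value outside its range is refused whole. The fingers move at their own pace and stop on an object; the grip force is fixed at half the most. Time passes only in rows, so rows that do not move let the fingers close. It gives the time, the measured TCP pose, the force and the opening at its end, in the units of the state.
- robot.get_state(): the state, without advancing time (a new reading comes with each control period).
- robot.capture(name): name is "side" or "top" or "wrist"; returns the picture (420x560x3 uint8, blue, green, red); there is no depth.
- robot.get_calibration(name): a dict with "intrinsics" (3x3 intrinsics, pixels), "k1" (the pictures are not rectified: a ray, as slopes to the right and down, at radius r is drawn at 1 + k1 r^2 times it, then the intrinsics apply), "world_from_camera" (4x4, takes a point from camera to world coordinates). Camera axes: x right, y down, z forward; pixel columns grow to the right and rows downward; lengths in mm; the calibration is good to about 2 mm. A picture is of the moment at which its call begins: read the wrist's pose just before it. get_calibration takes no time and is no camera call; for the wrist camera it gives the pose at the moment of the call.
- robot.finish_job(): hands the job in, once; it reports no verdict.
The state is a dict: "time_s": time; "joint_positions": joint angles; "dq": joint speeds; "joint_efforts": joint torques, N m; "eef_pos": TCP position; "tcp_rot": TCP orientation; "ft_force": force on the tool from outside, world axes, zero at the start; "moment": the same for the moment, N m; "width": finger opening in mm.
Only numpy, scipy, OpenCV 4.12 (cv2) and the standard library are available. Lean on these libraries where they do the work, as an engineer would, in place of code of your own. Each camera call takes 0.05 s, during which the arm holds its last target. There are 200 camera calls.

### The job

Rebuild the scroll bender's brake pack: slide the brown lined disc, and then the bare bright plate on top of it, over the splined hub on the green stand until each lies flat and fully home, with the tabs alternating: the disc's tab on the side opposite to the tab of the dark plate already on the hub, the bright plate's tab back on the same side as the dark one's. The hub may stand turned by up to 30 degrees either way in its stand, so feel for the splines with a light touch (30 N on the hub or between the plates is too much), set the plates down rather than dropping or forcing them, and leave everything else on the bench where it is.

Things in the scene. Friction and masses are not known exactly. Their poses are not given: they have to be found in the camera images.
- stand: fixed green round stand, 120 diameter, 20 high (all sizes in mm), under an upright steel hub. Origin: centre of its underside on the bench, on the hub's axis; z up. Its x axis is the zero of the hub's angle; the hub turns on it up to 0.55 rad either way, stiffly (0.4 N m), and stays where left. A plate's tab fits at the hub's angle or at a multiple of pi/2 from it.
- stand_seat (a point): on the hub's axis, 28 above the bench: top of the dark eight-sided plate fixed on the hub, of the same outline as the loose plates. Its yellow-ended tab points along the hub's angle: as found anywhere from -0.5 to 0.5 rad about the stand's +x, not in any reading (feel it, or see the tab). The disc's underside ends here, the bright plate's 8 higher
- spline_top (a point): on the hub's axis, 50 above the bench: the flat tops of the four straight splines (10 wide, outer faces 19 from the axis). A plate lands on these and drops over them only when turned to within about 0.05 rad of the hub's angle
- hub_top (a point): on the hub's axis, 63 above the bench: top of the hub. From 63 down to 54 it widens from 17 to 28.4 diameter, below that it is a plain round pilot on which a plate's teeth centre loosely (1.3 play each side)
- disc: brown (terracotta) lined disc with dark teeth, about 0.13 kg: eight-sided, lying flat, 56 across any two opposite flats, 8 thick; bore 41 across with four 14.4 wide teeth pointing inwards at its own +x, +y, -x and -y (tips 15.5 from the centre). Flats at y = +28 and -28, 23 long, are free to grip. Origin: centre of the underside; x runs along its tab, z up (mm)
- disc_tab (a point): on the disc's tab, 42 from its centre, mid-thickness. The tab is 14 wide with a yellow end and reaches 50 from the centre along the plate's own +x (mm)
- plate: bare bright separator plate, all light metal, about 0.14 kg: eight-sided, lying flat, 56 across any two opposite flats, 8 thick; bore 41 across with four 14.4 wide teeth pointing inwards at its own +x, +y, -x and -y (tips 15.5 from the centre). Flats at y = +28 and -28, 23 long, are free to grip. Origin: centre of the underside; x runs along its tab, z up (mm)
- plate_tab (a point): on the bright plate's tab, 42 from its centre, mid-thickness. The tab is 14 wide with a yellow end and reaches 50 from the centre along the plate's own +x (mm)
- scroll_a: bystander: dark forged iron scroll, 130 x 75 x 12, lying beyond the hub on the left (mm); leave it alone
- scroll_b: bystander: dark forged iron scroll, 130 x 75 x 12, lying beyond the hub on the right (mm); leave it alone
- hammer: bystander: hand hammer lying across, beyond the hub (mm); leave it alone
- wrench: bystander: steel wrench lying on the right (mm); leave it alone
- oil: bystander: blue bottle with black cap, 60 diameter, 170 high (mm); leave it alone
- grease: bystander: red can, 80 diameter, 80 high (mm); leave it alone
- washer: bystander: plain black plastic spacer ring without teeth, 54 diameter, 8 high, lying nearest the robot; not part of this job (mm); leave it alone
- rivet_tray: bystander: grey two-compartment tray, 160 x 120 x 40 (mm); leave it alone
Things that resemble listed ones, but are neither listed nor needed, are in the scene too. There is more than one size of the disc; the one meant has the size given above.

How it is judged:
By the outcome, as a careful person would: the job done as asked, in the order asked, and still so for the second after the job is handed in, with the robot touching nothing.
It also fails if it takes over 67 s, if anything falls off the work surface, if the arm or the gripper's body presses on something with over 40 N, if the wrist force passes 120 N, or if a joint passes its speed limit or range.

## Working session

There is one attempt and no reset: what is moved stays moved. The work goes in short steps, Python scripts to look and compute and a tool call to move; the robot and the scene stay as the last step left them, time stands still between calls to the robot, and variables do not carry over. Pictures are saved under pics/ and viewed, about 8 in all and at most 12, crops included, and the job is handed in when it is done.

Besides the shell and the picture viewer there is one more tool, called after ">>>" as a command line: name --pt "numbers of a row" for each row, then --argument value for the rest. step_arm: Moves the arm, as the interface text tells. Its arguments: {"type":"object","properties":{"moves":{"type":"array"}},"required":["moves"]}

```bash
mkdir -p pics; ls; python3 - <<'E'
from rig import robot
import cv2,numpy as np
s=robot.get_state();print(s)
for n in("top","side"):
    cv2.imwrite(f"pics/{n}0.png",robot.capture(n));c=robot.get_calibration(n);print(n,c)
print(robot.get_calibration("wrist"))
E
```

```text
pics
{'time_s': 0.0, 'joint_positions': array([ 1.0804758 ,  0.61587991, -0.01262741,  1.42487422,  0.00809911,
        1.10339023, -0.04041914]), 'dq': array([ 0.00034762,  0.00164674, -0.0015796 ,  0.00292418, -0.000432  ,
        0.00024379,  0.00052678]), 'joint_efforts': array([-6.42488362e-05, -4.58933473e+01,  2.08969689e-01, -1.65745819e+01,
       -6.11057505e-02,  2.06199655e-02,  2.33220508e-04]), 'eef_pos': array([ 290.45417862, -580.62239181,  217.51483151]), 'tcp_rot': array([-1.21405446e-03,  9.73221944e-01,  2.29864052e-01, -3.01079489e-04]), 'ft_force': array([ 0.74782717, -0.33767319,  0.11308485]), 'moment': array([-0.03844801, -0.03153044,  0.02836552]), 'width': 92.94583256660293}
top {'intrinsics': array([[509.45440043,   0.        , 292.64211353],
       [  0.        , 509.45440043, 211.13927071],
       [  0.        ,   0.        ,   1.        ]]), 'k1': -0.19551746023682381, 'world_from_camera': array([[ 2.88636042e-02, -9.93290522e-01,  1.11985852e-01,
         4.09162831e+02],
       [-9.99583222e-01, -2.87405644e-02,  2.71323827e-03,
        -4.88483247e+0
[... 605 characters left out ...]
878e-01, -5.93171324e-01,
         8.12355849e+02],
       [ 0.00000000e+00,  0.00000000e+00,  0.00000000e+00,
         1.00000000e+00]])}
{'intrinsics': array([[289.34461095,   0.        , 277.13702623],
       [  0.        , 289.34461095, 211.27169342],
       [  0.        ,   0.        ,   1.        ]]), 'k1': -0.030783584214705586, 'world_from_camera': array([[ 4.46992664e-01, -8.67825249e-01, -2.16972109e-01,
         3.49802247e+02],
       [-8.94535152e-01, -4.34213613e-01, -1.06138591e-01,
        -5.52269325e+02],
       [-2.10249405e-03,  2.41532351e-01, -9.70390490e-01,
         3.83951641e+02],
       [ 0.00000000e+00,  0.00000000e+00,  0.00000000e+00,
         1.00000000e+00]])}
```

View pics/top0.png

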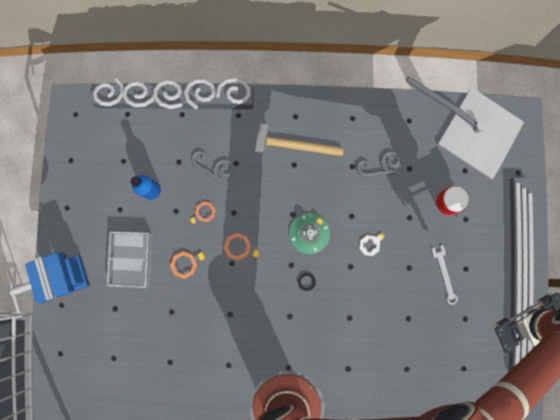

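View pics/side0.png

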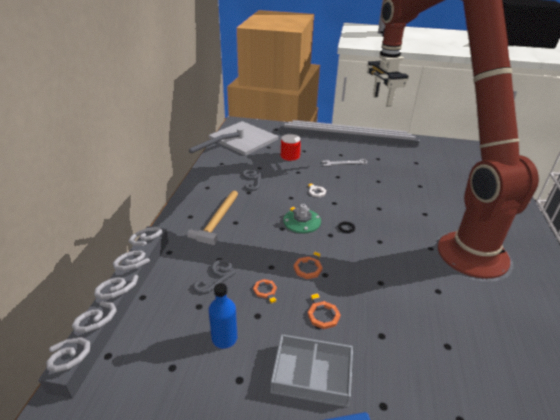

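The top view shows three orange rings at (205,211), (184,265) and (237,246). The bright plate is at (370,244), the stand at (309,233) and the dark tab's yellow end near (320,221). Next I measure sizes.

```bash
cat > h.py <<'E'
from rig import robot
import cv2,numpy as np
def world(c,px,z):
    px=np.asarray(px,float).reshape(-1,1,2);K=c["intrinsics"];k=c["k1"]
    d=((px.reshape(-1,2)-K[:2,2])/[K[0,0],K[1,1]])
    u=d.copy()
    for _ in range(20): u=d/(1+k*(u**2).sum(1,keepdims=True))
    T=c["world_from_camera"];r=np.c_[u,np.ones(len(u))]@T[:3,:3].T
    return T[:3,3]+r*((z-T[2,3])/r[:,2:])
def blobs(m,c,z,amin=20):
    out=[]
    n=cv2.findContours(m,cv2.RETR_EXTERNAL,cv2.CHAIN_APPROX_NONE)[0]
    for q in n:
        if cv2.contourArea(q)<amin: continue
        mm=cv2.moments(q);ce=np.array([mm["m10"],mm["m01"]])/mm["m00"]
        w=world(c,q,z)[:,:2].astype(np.float32);r=cv2.minAreaRect(w)
        m2=cv2.moments(w.reshape(-1,1,2));cw=np.array([m2["m10"],m2["m01"]])/m2["m00"]
        out.append((ce.round(1),cw.round(1),np.round(r[0],1),np.round(r[1],1),round(abs(m2["m00"]))))
    return out
def tool(p):
    "world xy point -> shift in tool axes cm from TCP"
    s=robot.get_state();w,x,y,z=s["tcp_rot"]
    from scipy.spatial.transform import Rotation as R
    return R.from_quat([x,y,z,w]).inv().apply(np.asarray(p)-s["eef_pos"])/10
E
python3 - <<'E'
from h import *
for n in("top","side"):
    im=cv2.imread(f"pics/{n}0.png");c=robot.get_calibration(n);hsv=cv2.cvtColor(im,cv2.COLOR_BGR2HSV)
    for nm,lo,hi,z in(("orange",(2,110,60),(17,255,255),8),("yellow",(18,140,80),(32,255,255),6),("green",(60,90,40),(90,255,255),20),("bright",(0,0,175),(180,60,255),8)):
        m=cv2.inRange(hsv,lo,hi)
        for b in blobs(m,c,z,6):
            if abs(b[1][0]-600)<250 and abs(b[1][1])<450 and b[4]<15000: print(n,nm,*b)
im=cv2.imread("pics/top0.png")
cv2.imwrite("pics/crop.png",cv2.resize(im[185:300,155:400],None,fx=3.2,fy=3.2,interpolation=cv2.INTER_CUBIC))
E
```

```text
top orange [183.2 264.5] [410.  317.6] [410.1 317.5] [74.5 72.2] 4206
top orange [236.9 246.2] [469.4 160. ] [469.4 159.9] [72.9 71.5] 4090
top orange [204.9 211.2] [569.9 259.6] [569.1 259.3] [57.  54.1] 2375
top yellow [201.1 256. ] [436.9 265.4] [437.5 265.9] [19.9 13.3] 189
top yellow [255.6 253. ] [451.2 104.5] [451.  104.6] [12.1 17.6] 160
top yellow [319.3 220.8] [551.5 -80.3] [552.3 -80.8] [12.5  8.4] 79
top yellow [192.6 220.1] [542.4 295.8] [542.1 295.7] [13.5  8. ] 77
top green [307.7 234.7] [508.7 -46.7] [513.7 -50.4] [111.1 111. ] 4751
top bright [315.2 249.3] [467.1 -70. ] [466.4 -69.6] [10.4 10.4] 86
top bright [369.9 244.8] [ 484.6 -231.3] [ 483.9 -233.1] [59.  62.7] 2797
top bright [310.9 233.3] [513.7 -56.2] [514.3 -54.5] [21.8 27.2] 325
top bright [325.4 227.6] [531.7 -98.7] [531.9 -98.9] [8.9 8.8] 65
side orange [323.4 314.5] [410.4 319.7] [410.1 319.4] [77.1 80.2] 4845
side orange [264.2 287.9] [570.3 263. ] [570.1 262.9] [59.9 60. ] 2693
side orange [307.4 267.3] [469.3 163. ] [468.7 163.7] [75.6 83. ] 4872
side orange [221.1 211.1] [775.7 -47.3] [775.5 -47.5] [228.9  27.3] 4898
side yellow [272.2 299.5] [542.6 296.8] [543.1 296.8] [15.3 16.7] 199
side yellow [314.3 296. ] [438.7 263.6] [438.6 263. ] [23.1 14.1] 220
side yellow [316.7 253.8] [450.  101.4] [450.4 102.1] [14.5 16.6] 155
side yellow [291.9 208.3] [ 554.2 -105.2] [ 554.6 -105.6] [20.2 11.2] 169
side green [302.3 223.7] [508.1 -13.6] [509.1 -23.7] [115.  104.9] 6003
side bright [317.1 190.3] [ 483.6 -228.5] [ 482.3 -230.3] [52.9 62.6] 2427
```

View pics/crop.png

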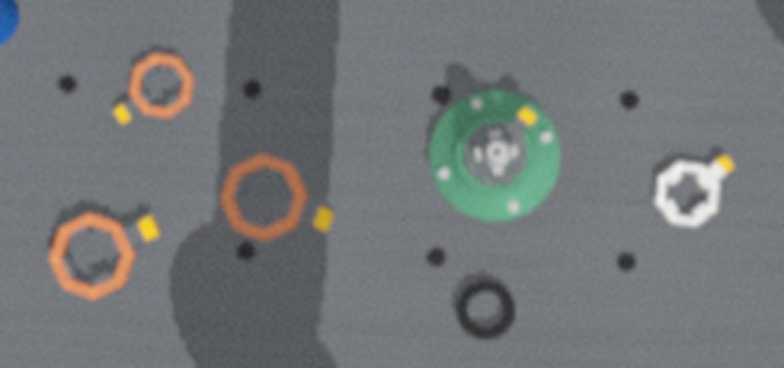

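The crop shows the three rings clearly. The upper-left ring (about 56 across, centre (570,260), tab at about 127°) is the wanted disc; the other two measure about 73. The dark tab lies up-right of the hub, at about -34°. I'll go above the hub for a close look.

>>> step_arm --pt "0 3.6 -3.1 0 0" --pt "0 3.6 -3.1 0 0" --pt "0 3.6 -3.1 0 0" --pt "0 3.6 -3.1 0 0" --pt "0 3.6 -3.1 0 0" --pt "0 3.6 -3.1 0 0" --pt "0 3.6 -3.1 0 0" --pt "0 3.6 -3.1 0 0" --pt "0 3.6 -3.1 0 0" --pt "0 3.6 -3.1 0 0" --pt "0 3.6 -3.1 0 0" --pt "0 3.6 -3.1 0 0"

```text
time_s: 1.3
eef_pos: [510.9, -53.5, 218.4]
tcp_rot: [-0.0, 0.973, 0.23, -0.0]
ft_force: [1.3, -0.1, 0.1]
width: 93.4
```

>>> step_arm --pt "0 0 0 0 -8.4" --pt "0 0 0 0 -8.4" --pt "0 0 0 0 -8.4" --pt "0 0 0 0 -8.4" --pt "0 0 0 0 -8.4" --pt "0 0 0 0 -8.4" --pt "0 0 0 0 -8.4" --pt "0 0 0 0 -8.4" --pt "0 0 0 0 -8.4" --pt "0 0 0 0 -8.4" --pt "0 0 0 0 -8.4" --pt "0 0 0 0 -8.4" --pt "0 0 0 0 0" --pt "0 0 0 0 0"

```text
time_s: 2.7
eef_pos: [510.5, -55.5, 218.4]
tcp_rot: [-0.0, 0.445, 0.896, -0.0]
ft_force: [-0.4, 0.4, -0.6]
width: 92.7
```

```bash
python3 - <<'E'
from h import *
s=robot.get_state();print(s["eef_pos"],s["tcp_rot"],s["joint_positions"].round(2))
c=robot.get_calibration("wrist");im=robot.capture("wrist");cv2.imwrite("pics/w1.png",im);np.save("w1.npy",c)
hsv=cv2.cvtColor(im,cv2.COLOR_BGR2HSV)
for nm,lo,hi,z in(("yellow",(18,140,80),(32,255,255),28),("green",(60,90,40),(90,255,255),20)):
    for b in blobs(cv2.inRange(hsv,lo,hi),c,z,20): print(nm,*b)
E
```

```text
[510.46820768 -55.49521035 218.39219141] [-3.61269677e-04  4.44792234e-01  8.95633707e-01 -2.48523213e-05] [ 0.45  0.45 -0.56  1.8   0.29  0.97  0.42]
yellow [412.7 348.5] [ 811.5 -115.9] [ 800.  -120.5] [467.9  41.5] 15022
yellow [463.8 294.1] [803.3 -13.3] [799.2 -14.8] [45.2 96.8] 1922
yellow [ 89.8 294.6] [ 388.3 -329.3] [ 391.2 -325. ] [45.5 97.4] 2064
yellow [290.4 226.9] [549.4 -80.5] [549.4 -80.5] [14.1  9.8] 114
yellow [318.1  57.6] [452.1  96.6] [452.1  96.6] [14.9 18.7] 243
green [281.5 189.1] [512.5 -50.8] [512.5 -50.7] [114.1 113.6] 10231
```

View pics/w1.png

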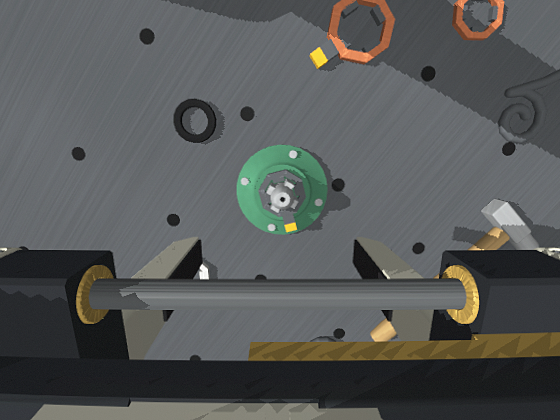

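The wrist view shows the hub (bore at about (282,199)), the dark plate's yellow tab at (290,227), the large decoy at (362,28) and the target disc at (480,15). Next come the hub centre and the move to the disc.

```bash
python3 - <<'E'
from h import *
c=np.load("w1.npy",allow_pickle=True).item()
print(world(c,[282,199],63)); w=world(c,[[292.5,154.5],[318.5,202.5],[271,227.5],[244,181.5]],20);print(w.round(1),w.mean(0))
p=w.mean(0)[:2];
for z in(24,28): t=world(c,[290.4,226.9],z)[0,:2];print(z,np.degrees(np.arctan2(*(t-p)[::-1])),np.linalg.norm(t-p))
print(tool([569.5,261,218]))
E
```

```text
[[513.87041425 -52.52977873  63.        ]]
[[495.9  -6.5  20. ]
 [559.9 -34.3  20. ]
 [531.3 -98.2  20. ]
 [467.5 -70.2  20. ]] [513.67488428 -52.28702742  20.        ]
24 -38.34112604592838 46.70247099938794
28 -38.18174635794567 45.47581293928692
[21.63280875 23.83560012  0.04750088]
```

>>> step_arm --pt "0 3.1 3.4 0 0" --pt "0 3.1 3.4 0 0" --pt "0 3.1 3.4 0 0" --pt "0 3.1 3.4 0 0" --pt "0 3.1 3.4 0 0" --pt "0 3.1 3.4 0 0" --pt "0 3.1 3.4 0 0" --pt "0 0 0 0 0" --pt "0 0 0 0 0"

```text
time_s: 3.65
eef_pos: [567.4, 262.9, 218.2]
tcp_rot: [-0.0, 0.443, 0.897, -0.0]
ft_force: [-0.5, -0.9, -0.1]
width: 93.2
```

```bash
python3 - <<'E'
from h import *
print("bottle",world(robot.get_calibration("side"),[224,338],0),world(robot.get_calibration("top"),[136,183],170))
s=robot.get_state();print(s["eef_pos"],s["tcp_rot"],s["joint_positions"].round(2))
c=robot.get_calibration("wrist");im=robot.capture("wrist");cv2.imwrite("pics/w2.png",im);np.save("w2.npy",c)
hsv=cv2.cvtColor(im,cv2.COLOR_BGR2HSV)
for nm,lo,hi,z in(("yellow",(18,140,80),(32,255,255),6),("orange",(2,110,60),(17,255,255),8)):
    for b in blobs(cv2.inRange(hsv,lo,hi),c,z,20): print(nm,*b)
E
```

```text
bottle [[630.99847516 429.14793816   0.        ]] [[623.56688902 424.04444857 170.        ]]
[567.43650719 262.91712879 218.22905385] [-2.15923458e-04  4.42521960e-01  8.96757564e-01 -3.73894252e-04] [-0.16  0.63 -0.54  1.49  0.34  1.12 -0.11]
yellow [413.  348.4] [889.8 197.4] [877.7 191.9] [496.5  43.2] 16768
yellow [463.5 293.9] [879.9 305.9] [875.9 304.2] [ 47.5 102.7] 2097
yellow [ 90.1 294.5] [442.  -31.3] [444.6 -27. ] [ 48.3 103. ] 2255
yellow [139.2 232.1] [450.2 100. ] [450.1 100.1] [13.4 18.5] 214
yellow [277.1 160. ] [542.1 294.1] [542.5 294.3] [14.2 10.2] 132
yellow [196.9 128. ] [437.1 264.2] [437.2 264.1] [21.2 13.7] 247
orange [173.  207.3] [469.4 158.8] [469.4 158.8] [77.3 73.7] 4610
orange [277.5 194.2] [569.9 258.7] [569.8 258.8] [55.8 55.9] 2527
orange [201.8  77.8] [409.7 316.5] [409.9 316.6] [75.6 74.3] 4514
```

View pics/w2.png

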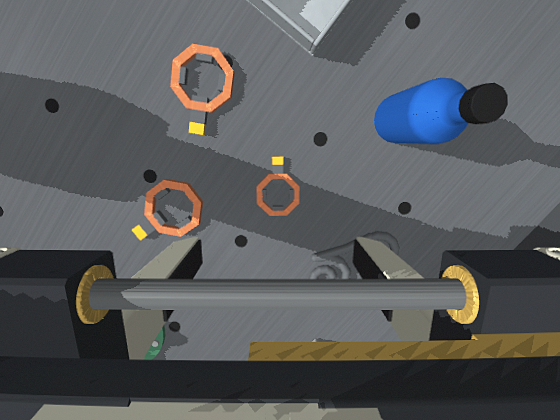

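Disc confirmed: centre (569.9,258.7), 55.8 across, tab at 128°. It appears at (277,194) with its tab at (277,160), so the tool x axis already lies along the tab.

>>> step_arm --pt "0 -0.49 -0.06 4 -0.7" --pt "0 0 0 5 0" --pt "0 0 0 5 0" --pt "0 0 0 4 0" --pt "0 0 0 2 0" --pt "0 0 0 1 0" --pt "0 0 0 0.4 0" --pt "0 0 0 0 0" --pt "0 0 0 0 0"

```text
time_s: 4.6
eef_pos: [571.8, 257.6, 6.3]
tcp_rot: [0.001, 0.438, 0.899, 0.001]
ft_force: [0.2, 0.1, -0.4]
width: 92.9
```

>>> step_arm --pt "0 0.2 -0.08 0.38 0" --pt "0 0 0 0 0" --pt "0.5 0 0 0 0" --pt "1 0 0 0 0" --pt "1 0 0 0 0" --pt "1 0 0 0 0" --pt "1 0 0 0 0" --pt "1 0 0 0 0" --pt "1 0 0 0 0"

```text
time_s: 5.5
eef_pos: [568.9, 258.5, 0.9]
tcp_rot: [0.0, 0.438, 0.899, 0.0]
ft_force: [0.7, 0.1, 0.6]
width: 55.5
```

>>> step_arm --pt "1 0 0 -0.5 0" --pt "1 0 0 -2 0" --pt "1 0 0 -5 0" --pt "1 0 0 -5.0 0" --pt "1 -3 -3.36 0 0" --pt "1 -3 -3.36 0 0" --pt "1 -3 -3.36 0 0" --pt "1 -3 -3.36 0 0" --pt "1 -3 -3.36 0 0" --pt "1 -3 -3.36 0 0" --pt "1 -3 -3.36 0 0" --pt "1 0 0 0 -6.9" --pt "1 0 0 0 -6.9" --pt "1 0 0 0 0" --pt "1 0 0 0 0"

```text
time_s: 7.0
eef_pos: [513.0, -51.8, 126.0]
tcp_rot: [-0.0, 0.328, 0.945, 0.0]
ft_force: [-1.3, -0.1, -0.5]
width: 55.3
```

```bash
python3 - <<'E'
from h import *
s=robot.get_state();print(s["eef_pos"],s["tcp_rot"],s["ft_force"],s["width"])
c=robot.get_calibration("wrist");im=robot.capture("wrist");cv2.imwrite("pics/w3.png",im);np.save("w3.npy",c)
hsv=cv2.cvtColor(im,cv2.COLOR_BGR2HSV);z=s["eef_pos"][2]+7
for nm,lo,hi,z in(("yellow",(18,140,80),(32,255,255),z-1),("orange",(2,110,60),(17,255,255),z)):
    for b in blobs(cv2.inRange(hsv,lo,hi),c,z,60): print(nm,*b)
print(tool([513.7,-52.4,100]))
E
```

```text
[512.95228925 -51.76361716 126.01120941] [-1.01490995e-04  3.27608997e-01  9.44813382e-01  9.49291908e-05] [-1.33962671 -0.13127925 -0.50931894] 55.28466486429649
yellow [357.  348.8] [598.7 -51.5] [595.  -54.1] [256.6  18.5] 3637
yellow [162.6 295.3] [ 490.8 -126.1] [ 491.1 -124.9] [13.1 41.3] 257
yellow [391.6 295.1] [578.8 -14.2] [577.5 -14.8] [13.4 41.9] 272
yellow [278.5 257.5] [514.7 -53.3] [514.7 -53.3] [7.8 5.7] 44
yellow [277.7 178.3] [477.4 -24.5] [477.4 -24.6] [14.  10.6] 143
yellow [369.8  51.1] [455.4  52.5] [455.4  52.4] [ 9.4 11.2] 94
orange [277.3 240.1] [506.3 -47.5] [506.8 -48.1] [56.3 44.5] 874
orange [432.   39.6] [470.7  80.1] [469.9  80.5] [46.4 35.2] 518
[-0.09961248 -0.02049866  2.60041351]
```

View pics/w3.png

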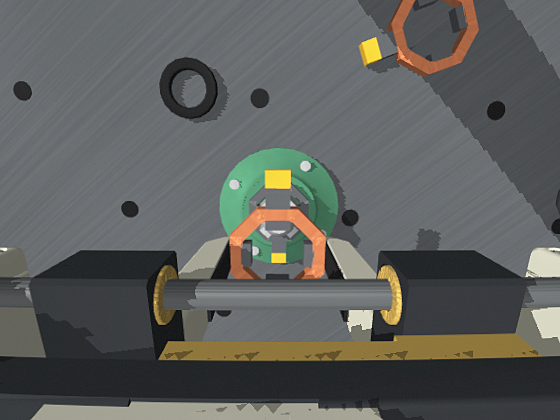

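The disc hangs square in the grip (tab at (278,178)), and the dark tab's yellow end at (278,257) lines up opposite it. Descending over the pilot.

>>> step_arm --pt "1 0 0 2.5 0" --pt "1 0 0 2 0" --pt "1 0 0 1 0" --pt "1 0 0 0.5 0" --pt "1 0 0 0.5 0" --pt "1 0 0 0.3 0" --pt "1 0 0 0 0" --pt "1 0 0 0 0"

```text
time_s: 7.85
eef_pos: [513.4, -52.0, 58.3]
tcp_rot: [0.0, 0.327, 0.945, 0.0]
ft_force: [-0.2, -0.3, -1.5]
width: 55.6
```

>>> step_arm --pt "1 0 0 0.2 0" --pt "1 0 0 0.2 0" --pt "1 0 0 0.1 0" --pt "1 0 0 0.1 0" --pt "1 0 0 0 0" --pt "1 0 0 0 0"

```text
time_s: 8.45
eef_pos: [513.1, -51.9, 51.9]
tcp_rot: [-0.0, 0.327, 0.945, 0.0]
ft_force: [0.5, -0.1, -0.9]
width: 55.5
```

>>> step_arm --pt "1 0 0 0.05 0" --pt "1 0 0 0.05 0" --pt "1 0 0 0.05 0" --pt "1 0 0 0 0" --pt "1 0 0 0 0"

```text
time_s: 8.95
eef_pos: [513.2, -51.9, 50.4]
tcp_rot: [0.0, 0.327, 0.945, 0.0]
ft_force: [0.3, 0.2, -0.4]
width: 55.4
```

>>> step_arm --pt "1 0 0 0.05 0" --pt "1 0 0 0.05 0" --pt "1 0 0 0.05 0" --pt "1 0 0 0.05 0" --pt "1 0 0 0 0" --pt "1 0 0 0 0"

```text
time_s: 9.55
eef_pos: [513.3, -51.9, 48.4]
tcp_rot: [0.0, 0.327, 0.945, 0.0]
ft_force: [1.7, -0.2, -0.9]
width: 55.3
```

>>> step_arm --pt "1 0 0 0.1 0" --pt "1 0 0 0.1 0" --pt "1 0 0 0.1 0" --pt "1 0 0 0 0" --pt "1 0 0 0 0"

```text
time_s: 10.05
eef_pos: [513.4, -51.9, 45.4]
tcp_rot: [0.0, 0.327, 0.945, 0.0]
ft_force: [1.7, -0.1, -1.0]
width: 55.5
```

>>> step_arm --pt "1 0 0 0.1 0" --pt "1 0 0 0.1 0" --pt "1 0 0 0.1 0" --pt "1 0 0 0 0" --pt "1 0 0 0 0"

```text
time_s: 10.55
eef_pos: [513.4, -51.9, 42.4]
tcp_rot: [0.0, 0.327, 0.945, 0.0]
ft_force: [1.7, 0.6, -0.2]
width: 55.6
```

>>> step_arm --pt "1 0 0 0.2 0" --pt "1 0 0 0.2 0" --pt "1 0 0 0.2 0" --pt "1 0 0 0.2 0" --pt "1 0 0 0.2 0" --pt "1 0 0 0 0" --pt "1 0 0 0 0"

```text
time_s: 11.25
eef_pos: [513.3, -51.9, 32.2]
tcp_rot: [0.0, 0.327, 0.945, 0.0]
ft_force: [2.9, 0.9, -2.2]
width: 55.5
```

>>> step_arm --pt "1 0 0 0.1 0" --pt "1 0 0 0.05 0" --pt "1 0 0 0.05 0" --pt "1 0 0 0 0" --pt "1 0 0 0 0"

```text
time_s: 11.75
eef_pos: [513.3, -51.9, 30.5]
tcp_rot: [0.0, 0.327, 0.945, 0.0]
ft_force: [3.0, 1.3, 0.6]
width: 55.7
```

>>> step_arm --pt "1 0 0 0.05 0" --pt "1 0 0 0.03 0" --pt "1 0 0 0.03 0" --pt "1 0 0 0 0" --pt "1 0 0 0 0"

```text
time_s: 12.25
eef_pos: [513.3, -51.9, 29.3]
tcp_rot: [0.0, 0.327, 0.945, 0.0]
ft_force: [2.8, 0.9, 0.4]
width: 55.4
```

>>> step_arm --pt "1 0 0 0.03 0" --pt "1 0 0 0.03 0" --pt "1 0 0 0 0" --pt "1 0 0 0 0"

```text
time_s: 12.65
eef_pos: [513.3, -51.9, 28.8]
tcp_rot: [0.0, 0.327, 0.945, 0.0]
ft_force: [3.7, 0.1, 1.8]
width: 55.4
```

>>> step_arm --pt "1 0 0 0.03 0" --pt "1 0 0 0.03 0" --pt "1 0 0 0 0" --pt "1 0 0 0 0"

```text
time_s: 13.05
eef_pos: [513.3, -51.9, 28.8]
tcp_rot: [0.0, 0.327, 0.945, -0.0]
ft_force: [2.5, 1.1, 7.3]
width: 55.6
```

Contact at z 28.8 with 7 N: home. Releasing, then moving above the bright plate.

>>> step_arm --pt "0.6 0 0 0 0" --pt "0 0 0 0 0" --pt "0 0 0 0 0" --pt "0 0 0 0 0" --pt "0 0 0 -1 0" --pt "0 0 0 -3 0" --pt "0 0 0 -5 0" --pt "0 0 0 -5 0" --pt "0 0 0 -5 0" --pt "0 -2.05 -3.93 0 0" --pt "0 -2.05 -3.93 0 0" --pt "0 -2.05 -3.93 0 0" --pt "0 -2.05 -3.93 0 0" --pt "0 0 0 0 0" --pt "0 0 0 0 0"

```text
time_s: 14.55
eef_pos: [479.5, -226.6, 217.7]
tcp_rot: [-0.001, 0.328, 0.945, 0.0]
ft_force: [0.9, 0.8, 0.0]
width: 93.0
```

```bash
python3 - <<'E'
from h import *
s=robot.get_state();print(s["eef_pos"],s["tcp_rot"],s["ft_force"],s["width"],s["joint_positions"].round(2))
c=robot.get_calibration("wrist");im=robot.capture("wrist");np.save("w4.npy",c)
hsv=cv2.cvtColor(im,cv2.COLOR_BGR2HSV)
for nm,lo,hi,z in(("yellow",(18,140,80),(32,255,255),8),("orange",(2,110,60),(17,255,255),36),("bright",(0,0,150),(180,50,255),8)):
    for b in blobs(cv2.inRange(hsv,lo,hi),c,z,60): print(nm,*b)
im2=robot.capture("side")[180:260,240:360]
im[:240,:360]=cv2.resize(im2,(360,240),interpolation=cv2.INTER_CUBIC) if False else im[:240,:360]
cv2.imwrite("pics/w4.png",np.hstack([im,cv2.resize(im2,(240,160)).repeat(1,0) if False else cv2.copyMakeBorder(cv2.resize(im2,(240,160),interpolation=cv2.INTER_CUBIC),0,260,0,0,cv2.BORDER_CONSTANT)]))
E
```

```text
[ 479.47867657 -226.55995597  217.73874953] [-1.02707312e-03  3.27724921e-01  9.44772508e-01  4.78030764e-04] [0.94161967 0.82517439 0.03727457] 92.98323570065756 [ 0.85  0.51 -0.69  1.76  0.37  1.01  0.93]
yellow [412.7 348.4] [ 804.5 -210.2] [ 793.9 -218.6] [494.5  43.4] 16743
yellow [464.3 294.4] [ 770.1 -107.3] [ 765.6 -110.4] [ 47.6 101.7] 2277
yellow [ 89.7 294.8] [ 429.8 -540. ] [ 431.3 -534.4] [ 47.9 101.9] 2242
yellow [405.5 165.5] [555.  -75.5] [555.1 -75.3] [18.3  9. ] 155
yellow [415.3  86. ] [480.7 -13.5] [480.9 -13.3] [18.6 10.3] 165
yellow [482.2   5.3] [453.6  98.8] [455.1  98.6] [22.5 13.9] 225
orange [411.6 126.6] [512.2 -54. ] [512.5 -54.3] [58.9 56.3] 2658
orange [524.8  10.4] [485.  114.1] [487.  115.9] [65.8 22.1] 732
bright [213.9 411.9] [ 701.5 -539.8] [ 690.  -552.9] [594.4  40.9] 12270
bright [411.4 318.4] [ 752.8 -188.9] [ 756. -192.] [62.5 37.6] 1664
bright [549.3 251.6] [787.3  24.5] [784.4  25.7] [44.5 14.3] 221
bright [386.7 259.8] [ 651.2 -166.6] [ 652.1 -169.8] [114.1  32.8] 2200
bright [127.5 248.8] [ 414.2 -441.5] [ 409.  -447.9] [198.1  79.5] 4094
bright [276.9 196.6] [ 484.4 -232.3] [ 484.8 -233.2] [61.4 60.5] 2736
bright [415.8 125.7] [521.  -38.3] [522.7 -38.1] [40.1 35.4] 824
```

View pics/w4.png

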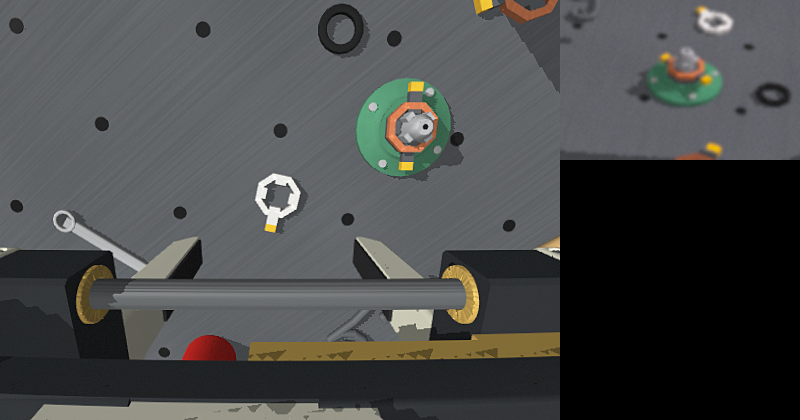

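The disc lies on the hub with its tab opposite the dark one: yellow ends at (416,86) and (406,166). The bright plate is at (277,195), its tab at (271,228). Now its centre and angle.

```bash
python3 - <<'E'
from h import *
c=np.load("w4.npy",allow_pickle=True).item();im=cv2.imread("pics/w4.png")[:,:560]
hsv=cv2.cvtColor(im,cv2.COLOR_BGR2HSV)
roi=np.zeros(im.shape[:2],np.uint8);roi[160:240,245:310]=255
y=cv2.inRange(hsv,(18,110,80),(34,255,255))&roi
t=[b for b in blobs(y,c,8,10)];print(t)
m=cv2.inRange(hsv,(0,0,140),(180,50,255))&roi
o=cv2.morphologyEx(cv2.morphologyEx(m,cv2.MORPH_CLOSE,np.ones((21,21))),cv2.MORPH_OPEN,cv2.getStructuringElement(2,(19,19)))
o=blobs(o,c,8,100);print(o)
p,q=o[0][1],t[0][1];print("ang",np.degrees(np.arctan2(*(q-p)[::-1])),np.linalg.norm(q-p))
d=np.array(o[0][1]);
for k in(8,):
    print(tool([*d,218]))
E
```

```text
[(array([270.1, 227.8]), array([ 512. , -265.8]), array([ 512. , -265.9]), array([15., 10.]), 120)]
[(array([277.1, 195.7]), array([ 483.6, -231.3]), array([ 483. , -230.8]), array([56.8, 56.9]), 2602)]
ang -50.539184451772904 44.68568003286958
[-0.67982962 -0.38237063  0.01772918]
```

>>> step_arm --pt "0 -0.68 -0.38 4 0" --pt "0 0 0 5 6.1" --pt "0 0 0 5 6.2" --pt "0 0 0 4 0" --pt "0 0 0 2 0" --pt "0 0 0 1 0" --pt "0 0 0 0 0" --pt "0 0 0 0 0" --pt "0 0 0 0 0"

```text
time_s: 15.55
eef_pos: [484.8, -233.4, 9.6]
tcp_rot: [0.002, 0.426, 0.905, 0.0]
ft_force: [0.7, 0.2, -0.3]
width: 92.6
```

```bash
python3 - <<'E'
from h import *
print(tool([483.6,-231.3,1]),robot.get_state()["tcp_rot"])
E
```

```text
[0.24518151 0.03952115 0.85725502] [1.50148182e-03 4.25777192e-01 9.04826768e-01 2.18826802e-04]
```

>>> step_arm --pt "0 0.1 0.02 0.62 0" --pt "0 0 0 0 0" --pt "0 0 0 0 0" --pt "0.5 0 0 0 0" --pt "1 0 0 0 0" --pt "1 0 0 0 0" --pt "1 0 0 0 0" --pt "1 0 0 0 0" --pt "1 0 0 0 0" --pt "1 0 0 0 0"

```text
time_s: 16.55
eef_pos: [483.3, -232.3, 1.9]
tcp_rot: [0.0, 0.426, 0.905, 0.0]
ft_force: [1.0, 0.3, -0.5]
width: 55.4
```

>>> step_arm --pt "1 0 0 -0.5 0" --pt "1 0 0 -2 0" --pt "1 0 0 -5 0" --pt "1 0 0 -5 0" --pt "1 2.965 3.45 0 0" --pt "1 2.965 3.45 0 0" --pt "1 2.965 3.45 0 0" --pt "1 2.965 3.45 0 0" --pt "1 0 0 0 -6.1" --pt "1 0 0 0 -6.1" --pt "1 0 0 0 0" --pt "1 0 0 0 0"

```text
time_s: 17.75
eef_pos: [513.5, -53.6, 126.8]
tcp_rot: [-0.0, 0.329, 0.944, -0.0]
ft_force: [-0.5, -0.8, -1.9]
width: 55.6
```

```bash
python3 - <<'E'
from h import *
s=robot.get_state();print(s["eef_pos"],s["tcp_rot"],s["width"],tool([514.1,-52.8,55]))
im=robot.capture("wrist");cv2.imwrite("pics/w5.png",im)
E
```

```text
[513.51520085 -53.64728379 126.79287264] [-3.07992152e-04  3.28844568e-01  9.44383999e-01 -1.34460961e-04] 55.57361844720862 [3.25224286e-03 1.06003604e-01 7.17924210e+00]
```

View pics/w5.png

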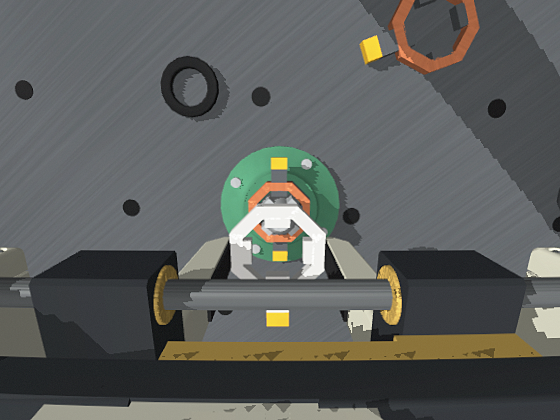

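The plate is square in the grip, tab at (277,319), in line with the disc's tab at (279,163) and the dark tab at (280,256). Shifting 1 mm and descending.

>>> step_arm --pt "1 0 0.1 2.5 0" --pt "1 0 0 2 0" --pt "1 0 0 1 0" --pt "1 0 0 0.5 0" --pt "1 0 0 0.5 0" --pt "1 0 0 0.3 0" --pt "1 0 0 0 0" --pt "1 0 0 0 0"

```text
time_s: 18.6
eef_pos: [514.9, -52.4, 59.3]
tcp_rot: [0.0, 0.327, 0.945, 0.0]
ft_force: [0.4, 1.0, -1.1]
width: 55.5
```

>>> step_arm --pt "1 0 0 0.2 0" --pt "1 0 0 0.1 0" --pt "1 0 0 0.1 0" --pt "1 0 0 0.1 0" --pt "1 0 0 0 0" --pt "1 0 0 0 0"

```text
time_s: 19.2
eef_pos: [514.5, -52.4, 53.8]
tcp_rot: [-0.0, 0.327, 0.945, 0.0]
ft_force: [0.5, 0.6, -1.3]
width: 55.6
```

>>> step_arm --pt "1 0 0 0.05 0" --pt "1 0 0 0.05 0" --pt "1 0 0 0.05 0" --pt "1 0 0 0 0" --pt "1 0 0 0 0"

```text
time_s: 19.7
eef_pos: [514.5, -52.4, 52.4]
tcp_rot: [-0.0, 0.327, 0.945, 0.0]
ft_force: [-0.1, 0.3, -1.6]
width: 55.3
```

>>> step_arm --pt "1 0 0 0.05 0" --pt "1 0 0 0.05 0" --pt "1 0 0 0.05 0" --pt "1 0 0 0 0" --pt "1 0 0 0 0"

```text
time_s: 20.2
eef_pos: [514.5, -52.4, 50.9]
tcp_rot: [-0.0, 0.327, 0.945, 0.0]
ft_force: [0.5, -0.4, -1.3]
width: 55.5
```

>>> step_arm --pt "1 0 0 0.05 0" --pt "1 0 0 0.05 0" --pt "1 0 0 0.05 0" --pt "1 0 0 0 0" --pt "1 0 0 0 0"

```text
time_s: 20.7
eef_pos: [514.6, -52.4, 49.4]
tcp_rot: [0.0, 0.327, 0.945, 0.0]
ft_force: [0.3, 0.0, -1.7]
width: 55.4
```

>>> step_arm --pt "1 0 0 0.1 0" --pt "1 0 0 0.1 0" --pt "1 0 0 0.1 0" --pt "1 0 0 0 0" --pt "1 0 0 0 0"

```text
time_s: 21.2
eef_pos: [514.6, -52.4, 46.3]
tcp_rot: [0.0, 0.327, 0.945, 0.0]
ft_force: [0.9, 0.6, -2.3]
width: 55.3
```

>>> step_arm --pt "1 0 0 0.1 0" --pt "1 0 0 0.1 0" --pt "1 0 0 0.1 0" --pt "1 0 0 0.1 0" --pt "1 0 0 0.1 0" --pt "1 0 0 0.1 0" --pt "1 0 0 0 0" --pt "1 0 0 0 0"

```text
time_s: 22.0
eef_pos: [514.6, -52.4, 40.3]
tcp_rot: [0.0, 0.327, 0.945, 0.0]
ft_force: [1.1, 0.7, -1.4]
width: 55.6
```

>>> step_arm --pt "1 0 0 0.05 0" --pt "1 0 0 0.05 0" --pt "1 0 0 0.03 0" --pt "1 0 0 0 0" --pt "1 0 0 0 0"

```text
time_s: 22.5
eef_pos: [514.6, -52.4, 39.1]
tcp_rot: [0.0, 0.327, 0.945, 0.0]
ft_force: [0.6, 0.7, -0.9]
width: 55.5
```

>>> step_arm --pt "1 0 0 0.03 0" --pt "1 0 0 0.03 0" --pt "1 0 0 0.03 0" --pt "1 0 0 0 0" --pt "1 0 0 0 0"

```text
time_s: 23.0
eef_pos: [514.6, -52.4, 38.2]
tcp_rot: [0.0, 0.327, 0.945, 0.0]
ft_force: [1.5, 0.1, -0.2]
width: 55.8
```

>>> step_arm --pt "1 0 0 0.03 0" --pt "1 0 0 0.03 0" --pt "1 0 0 0 0" --pt "1 0 0 0 0"

```text
time_s: 23.4
eef_pos: [514.6, -52.4, 37.8]
tcp_rot: [0.0, 0.327, 0.945, -0.0]
ft_force: [-0.4, 0.2, 2.7]
width: 55.5
```

Contact begins where it should; a touch more, then release and withdraw.

>>> step_arm --pt "1 0 0 0.03 0" --pt "1 0 0 0 0" --pt "1 0 0 0 0"

```text
time_s: 23.7
eef_pos: [514.6, -52.4, 37.8]
tcp_rot: [0.0, 0.327, 0.945, -0.0]
ft_force: [-0.5, 0.8, 4.2]
width: 55.4
```

>>> step_arm --pt "0.6 0 0 0 0" --pt "0 0 0 0 0" --pt "0 0 0 0 0" --pt "0 0 0 0 0" --pt "0 0 0 -1 0" --pt "0 0 0 -3 0" --pt "0 0 0 -5 0" --pt "0 0 0 -5 0" --pt "0 -4 0 -2 0" --pt "0 -4 0 0 0" --pt "0 0 -4.5 0 0" --pt "0 0 -4.5 0 0" --pt "0 0 -4.5 0 0" --pt "0 0 0 0 0" --pt "0 0 0 0 0"

```text
time_s: 25.2
eef_pos: [493.1, -208.9, 197.7]
tcp_rot: [0.0, 0.329, 0.944, 0.0]
ft_force: [0.5, 1.0, -0.3]
width: 93.1
```

```bash
python3 - <<'E'
from h import *
s=robot.get_state();print(s["eef_pos"],s["ft_force"])
c=robot.get_calibration("wrist");w=robot.capture("wrist");sd=robot.capture("side");sc=robot.get_calibration("side")
def proj(c,p):
    T=np.linalg.inv(c["world_from_camera"]);q=T[:3,:3]@p+T[:3,3];u=q[:2]/q[2];u=u*(1+c["k1"]*(u@u));return c["intrinsics"][:2,:2]@u+c["intrinsics"][:2,2]
out=[]
for im,cc,r,f in((w,c,55,400),(sd,sc,35,400)):
    x,y=proj(cc,np.array([513.7,-52.4,36])).round().astype(int);print(x,y)
    y0,x0=max(y-r,0),max(x-r,0);out.append(cv2.resize(im[y0:y+r,x0:x+r],(f,f),interpolation=cv2.INTER_CUBIC))
cv2.imwrite("pics/fin.png",np.hstack(out))
hsv=cv2.cvtColor(w,cv2.COLOR_BGR2HSV)
for nm,lo,hi,z in(("bright",(0,0,165),(180,50,255),44),("yellow",(18,110,80),(34,255,255),40)):
    for b in blobs(cv2.inRange(hsv,lo,hi),c,z,40): 
        if np.linalg.norm(b[1]-[513.7,-52.4])<90: print(nm,*b)
E
```

```text
[ 493.14720106 -208.93137101  197.68806085] [ 0.52727129  0.97448562 -0.27400719]
402 126
302 212
bright [369.5 163.6] [ 523.8 -105.1] [ 523.8 -105.4] [8.  8.3] 51
bright [358.6 103.8] [465.1 -78.9] [465.2 -79.1] [7.4 8.2] 52
bright [403.2 126.3] [514.1 -54.5] [515.4 -55.2] [62.2 62.4] 2776
yellow [396.8 166.9] [546.9 -82.2] [546.9 -82.3] [23.1  9.9] 196
yellow [403.3  81.7] [476.3 -27.9] [476. -28.] [17.   9.8] 144
```

View pics/fin.png

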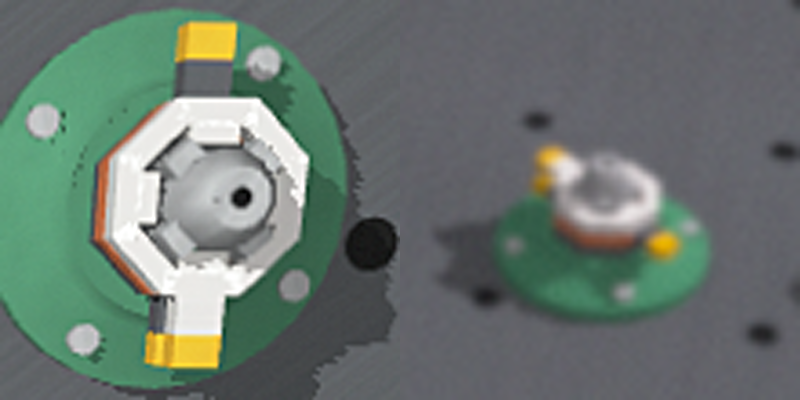

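The close-ups show the stack lying flat. The bright plate is on top with its tab over the dark one (lower left), the disc is beneath it, and the disc's tab points the opposite way (top). Handing in.

```bash
python3 -c "
from rig import robot
print(robot.finish_job())"
```

```text
the job is handed in; nothing more can be done
None
```

The brake pack is rebuilt and handed in at about 25 s of the 67 s allowed.

- **Disc:** I picked the brown disc that measured 56 across; the two lookalikes measured about 73. I set it over the splines with its tab opposite the dark plate's. It dropped through the spline tops without resistance and touched its seat at the expected height with about 7 N.
- **Bright plate:** It went on top with its tab on the same side as the dark one's. It also passed the splines freely, and touched down at the expected height with about 4 N.
- **Last checks:** The final wrist and side pictures showed the stack flat, the tabs alternating and the gripper clear. None of the checks failed or disagreed. Force was only read at the end of each move call, and no reading on the hub went above about 8 N. I did not re-measure the bystanders at the end, but none were touched as far as I could tell.

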